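# Spin-test reel spindles and pull the binding one

## Robot

A 6-joint arm with a two-finger parallel gripper is mounted at the origin on the work surface. World frame = base frame: x ahead of the robot, y to its left, z up, the work surface at z = 0. Lengths are in mm, angles in rad, forces in N, time in s.
With the tool pointing down it reaches from about 350 to 775 mm from the base axis. Payload 7.3 kg.
Tool frame: the origin (TCP) lies between the finger pads; the fingertips stand 22 mm ahead of it and the grasp point (between the pads) lies 3 mm ahead of it (nose_length is the distance from the TCP to the fingertips, in mm); z points along the fingers, y is the direction in which the jaws open and shut (so a half turn about z gives the same grasp; the last joint's range is limited). The gripper opens to 92 mm and grips with 3 to 60 N. Pads are 19 mm wide; open, the fingers measure 130 mm over their backs; the gripper's body (75 mm by 190 mm) begins 47 mm behind the grasp point.
Start: joints at [-1.39, 0.342, 1.524, -0, 1.275, -0.146], TCP at [168.555, -497.224, 248.741] pointing down, gripper open.
Joint ranges: [-2.53, 2.53], [-0.77, 2.02], [0.04, 2.7], [-1, 4.14], [0.28, 2.66], [-3.11, 3.11]. Speed limits (rad/s): [2.57, 2.57, 3.14, 3.14, 3.14, 3.14].

## Interface

Orientations are given as [roll, pitch, yaw] about the fixed x, y, z axes, in that order (R = Rz(yaw) Ry(pitch) Rx(roll)).
In Python, from plant import get_obs, capture, close_job, nose_length gives the robot as it stands.
- The arm moves only by the tool step_arm, never from a script. Its argument "increments" is text: rows parted by semicolons, each of 7 numbers parted by spaces: the turn, a rotation vector about the tool's x, y, z in rad, then the shift along the tool's x, y, z in mm, then the opening, from -1 (shut) to 1 (fully open). A call has 1 to 20 rows; each row is the pose to reach, as a shift and turn from the pose commanded when the call began, along the tool's axes at that moment; what a row does not reach only later rows make up. A row lasts 1/8 s, in which the tool goes at most 62.5 mm and 10.7 degrees, less where a joint would pass 70% of its speed; a pose out of reach is approached as far as the arm can. A call with a gripper value outside its range is refused whole. The fingers move at their own pace and stop on an object; the grip force is fixed at half the most. Time passes only in rows, so rows that repeat a pose let the fingers close. It gives the time, the measured TCP pose, the force and the opening at its end, in the units of the state.
- get_obs(): the state, without advancing time (a new reading comes with each control period).
- capture(name): name is "side" or "top" or "wrist"; returns a dict with "frame" (420x560x3 uint8, red, green, blue), "K" (3x3 intrinsics, pixels), "distortion" ([k1, k2, p1, p2, k3] as OpenCV has them; the pictures are not rectified), "extrinsics" (4x4, takes a point from world to camera coordinates); the wrist camera has in their place "tool_from_camera" (4x4, takes a point from camera to tool coordinates, whose origin is the TCP and whose axes are the flange's). Camera axes: x right, y down, z forward; pixel columns grow to the right and rows downward; lengths in mm; the calibration is good to about 2 mm. A picture is of the moment at which its call begins: read the wrist's pose just before it. There is no depth.
- close_job(): hands the job in, once; it reports no verdict.
The state is a dict: "time": time; "joint_positions": joint angles; "dq": joint speeds; "tau": joint torques, N m; "tool_pos": TCP position; "tcp_rot": TCP orientation; "contact_force": force on the tool from outside, world axes, zero at the start; "moment": the same for the moment, N m; "grip_width": finger opening in mm.
Only numpy, scipy, OpenCV 4.12 (cv2) and the standard library are available. Lean on these libraries where they do the work, as an engineer would, in place of code of your own. Each camera call takes 0.05 s, during which the arm holds its last target.

## Task

One of the three reel spindles in the blue rack has a binding bearing. Spin each disc by its orange peg, gently, onward by a quarter turn or more and leave it turned, to feel which one drags; only then take the binding spindle by its black housing and seat it upright, fully down, in the pocket of the red hold tray. Leave the two free-running spindles in their pockets and everything else on the bench alone.

Things in the scene. Friction and masses are not known exactly. Their poses are not given: they have to be found in the camera images.
- spindle_1_mid (a point): Reel-spindle head 1 of three that look alike, about 1 kg, loose in a rack pocket. Heights above its underside: grey 84 mm square base 0 to 16 mm (lowest 4 mm only 78 mm square), 116 mm round turntable disc 20 to 28 mm, black 48 mm square housing 30 to 76 mm (fixed to the base; grip it clear of the peg). This point: on the axis, 38 mm up; z up, x and y square to the housing's sides.
- spindle_2_mid (a point): Spindle head 2, the same as head 1; point on its axis 38 mm above its underside.
- spindle_3_mid (a point): Spindle head 3, the same as head 1; point on its axis 38 mm above its underside.
- disc_1 (a joint): Angle of head 1's disc, rad, anticlockwise from above, no stops; 0 when its peg lies to the head's +x. A free disc needs under 0.1 N at the peg and runs on ahead when let go; a binding one drags at about 1.5 to 4 N at the peg (pushed at 40 mm/s; less if slower; after some 0.1 rad of play) and stops at once. Over 15 N on a disc or peg harms the bearing.
- peg_1 (a point): Middle of the orange drive peg on disc 1: upright, 10 mm across, 26 mm tall (28 to 54 mm above the head's underside), 50 mm from the axis, standing on the disc; this point is 13 mm above the disc's top face. The peg is pushed sideways, round the axis, to turn the disc.
- disc_2 (a joint): Angle of the turntable disc of spindle head 2 on its upright axis, rad, positive anticlockwise seen from above, no end stops; 0 when its peg lies towards the head's own +x. 
- peg_2 (a point): Middle of the orange drive peg on disc 2: upright, 10 mm across, 26 mm tall (28 to 54 mm above the head's underside), 50 mm from the axis, standing on the disc; this point is 13 mm above the disc's top face. The peg is pushed sideways, round the axis, to turn the disc.
- disc_3 (a joint): Angle of the turntable disc of spindle head 3 on its upright axis, rad, positive anticlockwise seen from above, no end stops; 0 when its peg lies towards the head's own +x. 
- peg_3 (a point): Middle of the orange drive peg on disc 3: upright, 10 mm across, 26 mm tall (28 to 54 mm above the head's underside), 50 mm from the axis, standing on the disc; this point is 13 mm above the disc's top face. The peg is pushed sideways, round the axis, to turn the disc.
- rack: Fixed rack: pale metal plate 385 x 115 mm with three blue-walled square pockets 87 mm wide at 140 mm pitch along its y (head 1 at +140, head 2 at 0, head 3 at -140 mm); origin under its centre on the bench, pocket floors 6 mm and rims 16 mm above the bench.
- hold_pocket (a point): Fixed red hold tray, 125 mm square, with one square pocket 89 mm wide and 10 mm deep; point at the centre of the pocket's floor, 6 mm above the bench; x and y along the pocket's sides, z up.
- screwdriver: screwdriver with a green handle, lying flat between the rack and the red tray; bystander, origin at its underside; leave it alone.
- brush: small yellow brush lying on the bench near the robot; bystander, origin at its underside; leave it alone.
- spray_bottle: whitish bottle with a red cap, 52 mm across, 130 mm tall; bystander, origin at its underside; leave it alone.
- reel: empty black wire reel standing on its flange, 70 mm across, 40 mm tall; bystander, origin at its underside; leave it alone.
- tape_roll: yellow roll of tape lying flat, 70 mm across, 20 mm tall; bystander, origin at its underside; leave it alone.
- paste_jar: white jar with a black lid, 48 mm across, 50 mm tall; bystander, origin at its underside; leave it alone.
Not all that is in view belongs to the job. Leave any purple look-alike of the part that bears spindle_1_mid alone.

How it is judged (in metres and radians):
On the way:
1. every disc has been turned about a quarter turn or more from its start, with all three spindles still in the rack ((value of joint disc_1 above 1.1 rad or value of joint disc_1 below -1.1 rad) and (value of joint disc_2 above 1.1 rad or value of joint disc_2 below -1.1 rad) and (value of joint disc_3 above 1.1 rad or value of joint disc_3 below -1.1 rad) and distance of each of spindle_1_mid, spindle_2_mid, spindle_3_mid from where it was at the start of the episode below 0.01 m), for 0.1 s.
At the end, for the whole second after the job is handed in: The spindle whose bearing binds stands upright and fully down in the red hold tray's pocket (within 4 mm of the floor and 7 mm of its centre, tilt under 0.06 rad), at rest and released; the two free-running spindles stand upright in their own rack pockets, within 8 mm of where they were (((contact force between disc_1 and anything else above 1.5 N and z of spindle_1_mid in the frame of hold_pocket between 0.034 and 0.042 m and horizontal distance between spindle_1_mid and hold_pocket below 0.007 m and angle between each of spindle_1_mid, spindle_2_mid, spindle_3_mid's own z axis and vertical below 0.06 rad and contact force between each of disc_2, disc_3 and anything else below 1 N and distance of each of spindle_2_mid, spindle_3_mid from where it was at the start of the episode below 0.008 m) or (contact force between disc_2 and anything else above 1.5 N and z of spindle_2_mid in the frame of hold_pocket between 0.034 and 0.042 m and horizontal distance between spindle_2_mid and hold_pocket below 0.007 m and angle between each of spindle_2_mid, spindle_1_mid, spindle_3_mid's own z axis and vertical below 0.06 rad and contact force between each of disc_1, disc_3 and anything else below 1 N and distance of each of spindle_1_mid, spindle_3_mid from where it was at the start of the episode below 0.008 m) or (contact force between disc_3 and anything else above 1.5 N and z of spindle_3_mid in the frame of hold_pocket between 0.034 and 0.042 m and horizontal distance between spindle_3_mid and hold_pocket below 0.007 m and angle between each of spindle_3_mid, spindle_1_mid, spindle_2_mid's own z axis and vertical below 0.06 rad and contact force between each of disc_1, disc_2 and anything else below 1 N and distance of each of spindle_1_mid, spindle_2_mid from where it was at the start of the episode below 0.008 m)) and linear speed of each of spindle_1, spindle_2, spindle_3 below 0.02 m/s); the robot touches nothing.
It fails at once if a disc or its peg pushed with more than 15 N (contact force between any of the fingers, the arm and disc_1 above 15 N or contact force between any of the fingers, the arm and disc_2 above 15 N or contact force between any of the fingers, the arm and disc_3 above 15 N).
It fails at once if a bystander (screwdriver, brush, bottle, reel, tape or jar) moved by more than 30 mm (distance of any of screwdriver, brush, spray_bottle, reel, tape_roll, paste_jar from where it was at the start of the episode above 0.03 m).
It also fails if it takes over 69 s, if anything falls off the work surface, if the arm or the gripper's body presses on something with over 40 N, if the wrist force passes 120 N, or if a joint passes its speed limit or range.

## Working session

There is one attempt and no reset: what is moved stays moved. The work goes in short steps, Python scripts to look and compute and a tool call to move; the robot and the scene stay as the last step left them, time stands still between calls to the robot, and variables do not carry over. Pictures are saved under pics/ and viewed, and the job is handed in when it is done.

Besides the shell and the picture viewer there is one more tool, called after "Request:" as name(argument=value, ...) on one line, values as JSON. step_arm: Moves the arm, as the interface text tells. Its arguments: {"type":"object","properties":{"increments":{"type":"string"}},"required":["increments"]}

```bash
ls; mkdir -p pics; python3 - <<'E'
from plant import *
import cv2,pickle
o=get_obs();print(o,nose_length if not callable(nose_length) else nose_length())
for n in ["top","side","wrist"]:
    c=capture(n);pickle.dump((o,c),open(f"{n}0.pkl","wb"))
    cv2.imwrite(f"pics/{n}0.png",cv2.cvtColor(c["frame"],cv2.COLOR_RGB2BGR))
    print(n,{k:v for k,v in c.items() if k!="frame"})
E
```

```text
pics
{'time': 0.0, 'joint_positions': array([-1.38999731e+00,  3.42728685e-01,  1.52502409e+00,  2.08970336e-05,
        1.27538630e+00, -1.45975856e-01]), 'dq': array([ 0.00055389, -0.00056002, -0.00050534, -0.00014789, -0.0019302 ,
       -0.00043711]), 'tau': array([-2.27049910e-03, -4.31254148e+01, -2.44219440e+01,  7.15970015e-02,
        5.59912249e-02, -1.11118381e-04]), 'tool_pos': array([ 168.49093419, -496.83485406,  248.03937181]), 'tcp_rot': array([-3.14006559e+00, -2.44709207e-04,  3.26768585e-01]), 'contact_force': array([-0.89842605, -0.08320164,  0.61731701]), 'moment': array([ 0.0594565 , -0.01076372, -0.04436621]), 'grip_width': 91.43480316309137} 22.0
top {'K': array([[479.08161186,   0.        , 290.0735683 ],
       [  0.        , 479.08161186, 213.03205979],
       [  0.        ,   0.        ,   1.        ]]), 'distortion': array([-0.07405319,  0.        ,  0.        ,  0.        ,  0.        ]), 'extrinsics': array([[ 9.83610593e-03, -9.99919938e-01,  7.96050138e-03,
         4.21028840e+01],
       [-9.93484191e-01, -1.06761395e-02, -1.13468861e-01,
         5
[... 709 characters left out ...]
,
       [ 0.00000000e+00,  0.00000000e+00,  0.00000000e+00,
         1.00000000e+00]])}
wrist {'K': array([[319.15348971,   0.        , 279.57077716],
       [  0.        , 319.15348971, 207.38480117],
       [  0.        ,   0.        ,   1.        ]]), 'distortion': array([0.02183371, 0.        , 0.        , 0.        , 0.        ]), 'tool_from_camera': array([[ 2.05818274e-04, -9.69781709e-01, -2.43974167e-01,
         6.49813945e+01],
       [ 9.99999958e-01,  1.50266443e-04,  2.46307298e-04,
        -5.31682892e-03],
       [-2.02203183e-04, -2.43974208e-01,  9.69781700e-01,
        -1.35681040e+02],
       [ 0.00000000e+00,  0.00000000e+00,  0.00000000e+00,
         1.00000000e+00]])}
```

View pics/top0.png

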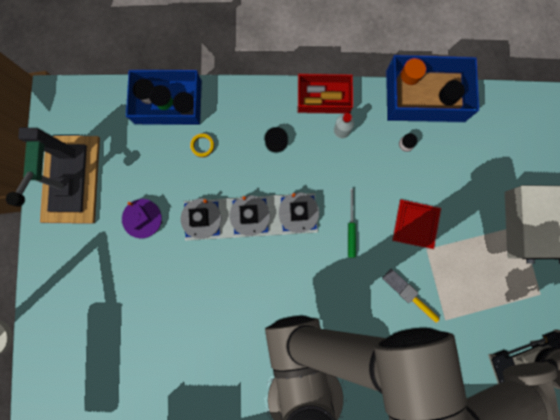

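View pics/side0.png

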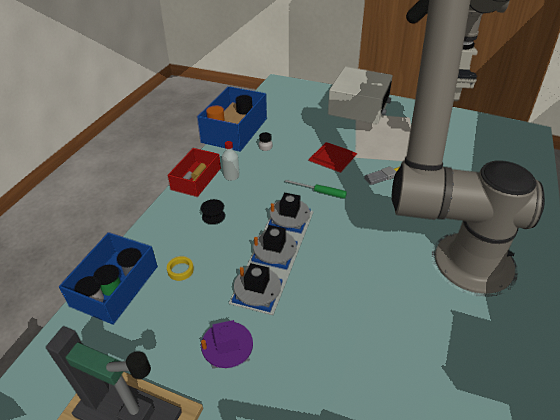

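```bash
python3 - <<'E'
import cv2
i=cv2.imread("pics/top0.png")
cv2.imwrite("pics/top0c.png",cv2.resize(i[100:350,190:450],None,fx=3,fy=3,interpolation=cv2.INTER_CUBIC)[:600*3//3+150,:])
cv2.imwrite("pics/top0r.png",cv2.resize(i[110:260,190:390],None,fx=4,fy=4,interpolation=cv2.INTER_CUBIC))
E
```

```text
(no output)
```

View pics/top0r.png

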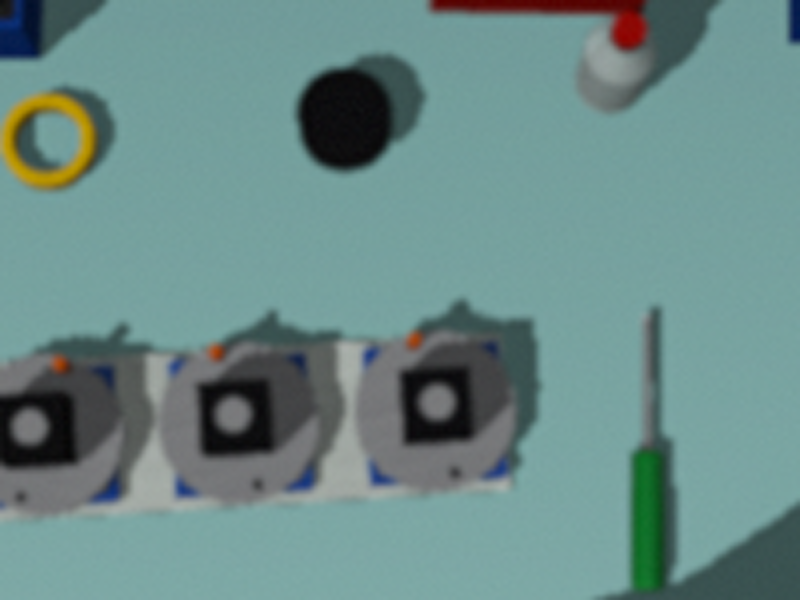

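```bash
python3 - <<'E'
import cv2
i=cv2.imread("pics/top0.png")
cv2.imwrite("pics/top0h.png",cv2.resize(i[170:330,330:460],None,fx=3.7,fy=3.7,interpolation=cv2.INTER_CUBIC))
i=cv2.imread("pics/side0.png")
cv2.imwrite("pics/side0r.png",cv2.resize(i[180:320,220:330],None,fx=4.2,fy=4.2,interpolation=cv2.INTER_CUBIC))
E
cat > h.py <<'E'
import numpy as np,cv2,pickle
from scipy.spatial.transform import Rotation as R
def rays(c,uv,o=None):
    p=cv2.undistortPoints(np.array(uv,float).reshape(-1,1,2),c["K"],c["distortion"]).reshape(-1,2)
    d=np.c_[p,np.ones(len(p))]
    T=world_from_cam(c,o)
    return T[:3,3],d@T[:3,:3].T
def world_from_cam(c,o=None):
    if "extrinsics" in c: return np.linalg.inv(c["extrinsics"])
    W=np.eye(4);W[:3,:3]=R.from_euler("xyz",o["tcp_rot"]).as_matrix();W[:3,3]=o["tool_pos"]
    return W@c["tool_from_camera"]
def at_z(c,uv,z,o=None):
    p,d=rays(c,uv,o); z=np.broadcast_to(z,len(d)); return p+d*((z-p[2])/d[:,2])[:,None]
def proj(c,P,o=None):
    T=np.linalg.inv(world_from_cam(c,o)); 
    return cv2.projectPoints(np.array(P,float).reshape(-1,1,3),cv2.Rodrigues(T[:3,:3])[0],T[:3,3],c["K"],c["distortion"])[0].reshape(-1,2)
E
```

```text
(no output)
```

View pics/top0h.png

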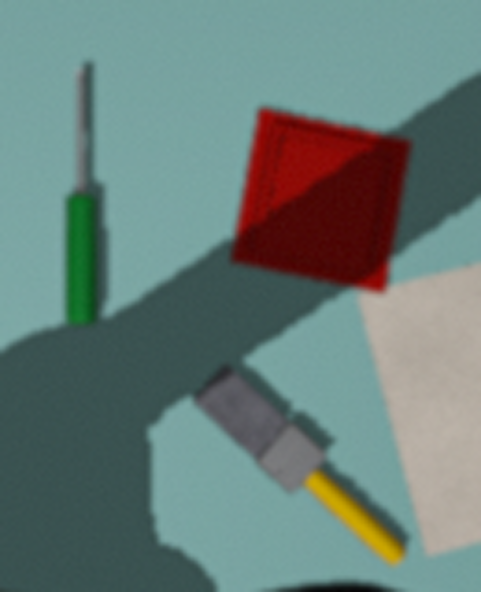

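View pics/side0r.png

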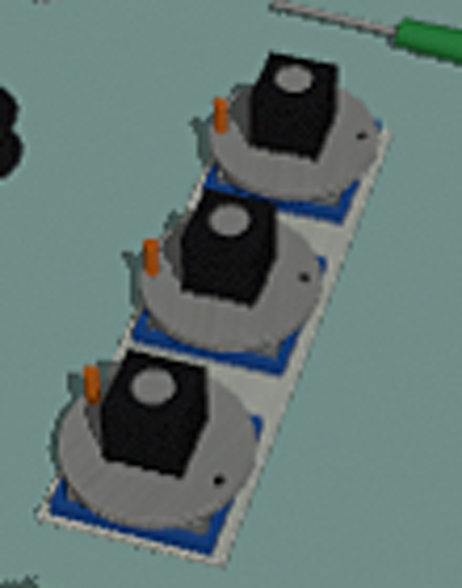

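```bash
python3 - <<'E'
from h import *
o,c=pickle.load(open("top0.pkl","rb"))
f=lambda L,s,o0:[(u/s+o0[0],v/s+o0[1]) for u,v in L]
H=f([(36,429),(236,417),(437,404)],4,(190,110))   # housing top centre
P=f([(60,361),(217,349),(415,337)],4,(190,110))  # peg top
h=at_z(c,H,82);p=at_z(c,P,60)
print(h,p,sep="\n")
for a,b in zip(h,p): print(np.linalg.norm((b-a)[:2]),np.arctan2(*(b-a)[1::-1]))
d=h[0]-h[2];print("rack y dir",np.arctan2(-d[0],d[1]),np.linalg.norm(d))
T=f([(262,106),(412,142),(385,292),(232,262)],3.7,(330,170))
t=at_z(c,T,16);print(t,t.mean(0),[np.linalg.norm(t[i]-t[i-1]) for i in range(4)],[np.arctan2(*(t[i]-t[i-1])[1::-1]) for i in range(4)])
print(at_z(c,[(276,139)],40),at_z(c,[(352,220),(352,255),(353,188),(345,125),(142,217)],[20,20,10,100,60]))
E
```

```text
[[501.8932627  297.41728976  82.        ]
 [511.64745707 160.34715426  82.        ]
 [522.09633178  22.72080141  82.        ]]
[[552.17630471 286.1364665   60.        ]
 [561.79564039 176.33577785  60.        ]
 [571.7802322   37.91158587  60.        ]]
51.532914606388076 -0.22069232145769738
52.63531489794423 0.3086390608716973
51.95430582328207 0.2967223865615845
rack y dir 0.07341469808098099 275.43842272533675
[[ 569.30175768 -274.11619354   16.        ]
 [ 542.13390754 -393.05121482   16.        ]
 [ 424.08934364 -368.7255238    16.        ]
 [ 446.51210152 -248.60153362   16.        ]] [ 495.50927759 -321.12361645   16.        ] [np.float64(125.41250946691814), np.float64(121.99848920272942), np.float64(120.52492817133226), np.float64(122.19882604781267)] [np.float64(-0.20487614072077162), np.float64(-1.7953692746526153), np.float64(2.938365413178978), np.float64(1.3862566424435672)]
[[735.54574028  90.26677321  40.        ]] [[ 505.0629297  -130.7177237    20.        ]
 [ 404.76997496 -130.32829866   20.        ]
 [ 599.91604194 -135.50728962   10.        ]
 [ 761.56721127 -101.98110718  100.        ]
 [ 503.10374668  461.88086068   60.        ]]
```

Request:
step_arm(increments="0 0 0 15 -12 0 1; 0 0 0 50 -40 0 1; 0 0 0 95 -77 0 0; 0 0 0 140 -113 0 -1; 0 0 0 186 -151 0 -1; 0 0 0 232 -188 0 -1; 0 0 0 278 -225 0 -1; 0 0 0 324 -262 0 -1; 0 0 0 370 -299 0 -1; 0 0 0 415 -336 0 -1; 0 0 0 460 -372 0 -1; 0 0 0 500 -405 0 -1; 0 0 0 525 -425 0 -1; 0 0 0 536 -434 0 -1; 0 0 0 540 -437 0 -1; 0 0 0 540 -437 0 -1; 0 0 0 540 -437 0 -1")

```text
time: 2.28
tool_pos: [539.3, 89.0, 248.9]
tcp_rot: [3.141, 0.0, 0.325]
contact_force: [0.6, 1.0, 0.0]
grip_width: 0.9
```

```bash
python3 - <<'E'
from plant import *
import cv2,pickle
o=get_obs();print(o)
c=capture("wrist");pickle.dump((o,c),open("wrist1.pkl","wb"))
cv2.imwrite("pics/wrist1.png",cv2.cvtColor(c["frame"],cv2.COLOR_RGB2BGR))
E
```

```text
{'time': 2.275, 'joint_positions': array([ 2.35486073e-02,  3.81656980e-01,  1.46382450e+00, -2.73195488e-04,
        1.29614637e+00,  1.26895579e+00]), 'dq': array([ 3.20731161e-04,  4.97028123e-04, -1.73800434e-03,  1.63029007e-03,
        5.78280943e-04,  2.55486569e-05]), 'tau': array([ 2.55799452e-01, -4.53927004e+01, -2.47786742e+01,  7.03306217e-02,
       -6.79188827e-02, -1.26581952e-03]), 'tool_pos': array([539.33720711,  89.04629857, 248.87635864]), 'tcp_rot': array([3.14135205e+00, 1.11784796e-04, 3.25463227e-01]), 'contact_force': array([0.61348648, 1.03094294, 0.02213306]), 'moment': array([ 0.01266825,  0.00800859, -0.01510418]), 'grip_width': 0.8751009088053585}
```

View pics/wrist1.png

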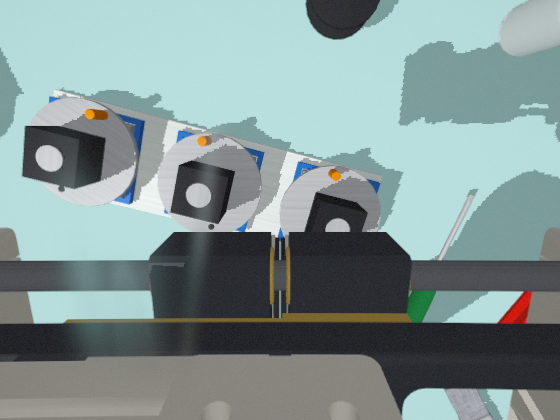

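```bash
python3 - <<'E'
import cv2
i=cv2.imread("pics/wrist1.png")
cv2.imwrite("pics/w1a.png",cv2.resize(i[80:240,10:200],None,fx=4,fy=3.75,interpolation=cv2.INTER_CUBIC))
cv2.imwrite("pics/w1b.png",cv2.resize(i[100:250,200:400],None,fx=4,fy=4,interpolation=cv2.INTER_CUBIC))
E
```

```text
(no output)
```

View pics/w1a.png

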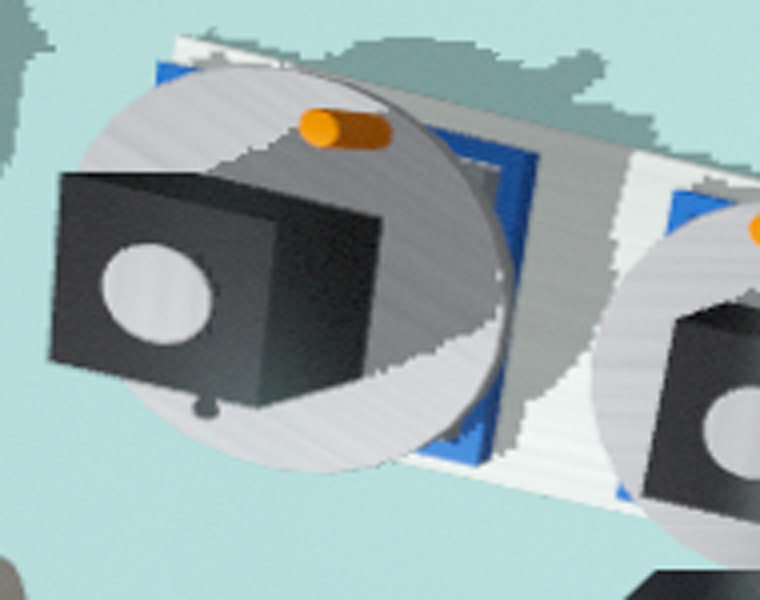

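View pics/w1b.png

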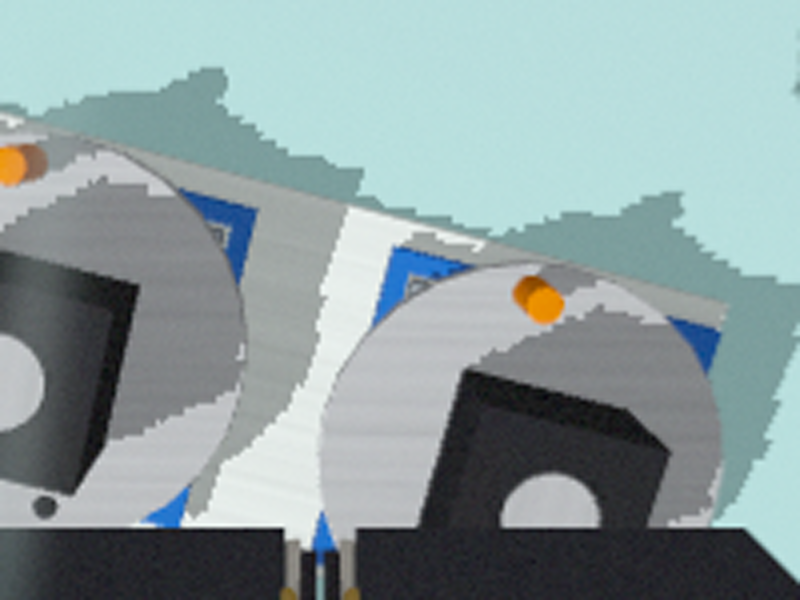

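```bash
python3 - <<'E'
from h import *
o,c=pickle.load(open("wrist1.pkl","rb"))
q=[(60,172),(275,222),(258,408),(50,360)]
q=at_z(c,[(u/4+10,v/3.75+80) for u,v in q],82,o);print(q,q.mean(0))
h=at_z(c,[(158/4+10,293/3.75+80),(198.5,195.5),(337.7,230.5)],82,o)
p=at_z(c,[(320/4+10,127/3.75+80),(203.3,141),(336.2,174.8)],60,o)
print(h,p,sep="\n")
for a,b in zip(h,p): print(np.linalg.norm((b-a)[:2]),np.arctan2(*(b-a)[1::-1]))
d=h[0]-h[2];print("rack y dir",np.arctan2(-d[0],d[1]),np.linalg.norm(d))
o,c=pickle.load(open("side0.pkl","rb"))
h=at_z(c,[(220+155/4.2,180+388/4.2),(220+231/4.2,180+220/4.2),(220+295/4.2,180+80/4.2)],82)
print(h)
p=at_z(c,[(220+93/4.2,180+370/4.2),(220+151/4.2,180+243/4.2),(220+220/4.2,180+102/4.2)],60)
print(p)
E
```

```text
[[527.19392309 328.14186393  82.        ]
 [530.99772838 280.9414223   82.        ]
 [483.51927925 276.73451559  82.        ]
 [480.30110005 324.25359904  82.        ]] [505.50300769 302.51785022  82.        ]
[[505.11244949 303.28655218  82.        ]
 [514.95948012 163.44197299  82.        ]
 [524.83366146  22.99030002  82.        ]]
[[553.30884699 287.30049415  60.        ]
 [563.79362804 177.22233852  60.        ]
 [574.58377093  39.7658313   60.        ]]
50.778408632035024 -0.3202669928948473
50.74123054404225 0.27503562643882373
52.502303198976065 0.3252227970869143
rack y dir 0.0702427024444623 280.9891727002318
[[502.39036603 304.26400877  82.        ]
 [512.88927703 163.59005783  82.        ]
 [522.73815958  25.56004267  82.        ]]
[[550.19095661 288.22031285  60.        ]
 [560.5335657  180.23232255  60.        ]
 [570.87435175  41.19771889  60.        ]]
```

Request:
step_arm(increments="0 0 0 5 25 10 -1; 0 0 0 12 60 40 -1; 0 0 0 16.4 85 85 -1; 0 0 0 16.4 89 130 -1; 0 0 0 16.4 89 160 -1; 0 0 0 16.4 89 176 -1; 0 0 0 16.4 89 183 -1; 0 0 0 16.4 89 185 -1; 0 0 0 16.4 89 185 -1")

```text
time: 3.45
tool_pos: [584.4, 11.0, 64.7]
tcp_rot: [3.141, -0.002, 0.327]
contact_force: [-0.6, 0.4, 0.6]
grip_width: 0.4
```

```bash
python3 - <<'E'
from plant import *
import cv2,pickle
o=get_obs();print(o["tool_pos"],o["tcp_rot"],o["contact_force"],o["moment"])
c=capture("wrist");pickle.dump((o,c),open("wrist2.pkl","wb"))
cv2.imwrite("pics/wrist2.png",cv2.cvtColor(c["frame"],cv2.COLOR_RGB2BGR))
E
```

```text
[584.39793366  10.96719444  64.70420859] [ 3.14070949e+00 -1.63771426e-03  3.26927889e-01] [-0.6337108   0.44051509  0.61320418] [0.0506967 0.0748197 0.0597371]
```

View pics/wrist2.png

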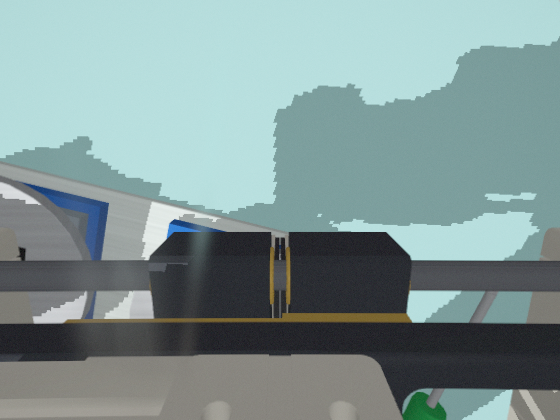

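```bash
python3 - <<'E'
from plant import *
import cv2,pickle
for n,(a,b,x,y) in dict(side=(150,290,220,360),top=(140,290,200,360)).items():
    c=capture(n)
    f=cv2.cvtColor(c["frame"],cv2.COLOR_RGB2BGR)
    cv2.imwrite(f"pics/{n}2.png",cv2.resize(f[a:b,x:y],None,fx=4,fy=4,interpolation=cv2.INTER_CUBIC))
E
```

```text
(no output)
```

View pics/side2.png

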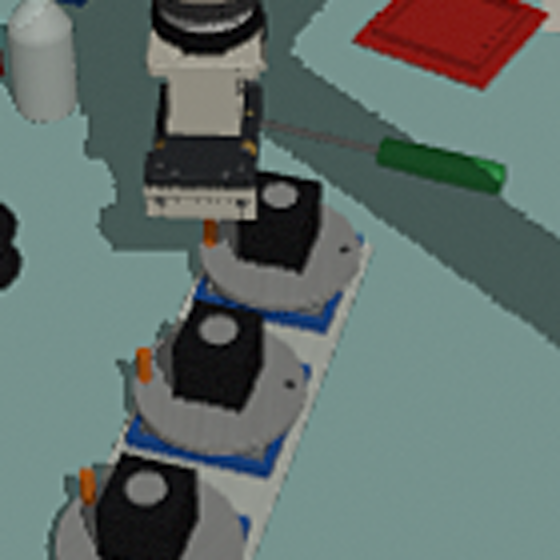

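```bash
cat > arc.py <<'E'
import numpy as np
def arc(ax,ay,th):
    for t in th:
        c,s=np.cos(t),np.sin(t); print(f"0 0 {-t:.2f} {-ax+ax*c+ay*s:.1f} {-ay-ax*s+ay*c:.1f} 0 -1;",end=" ")
    print()
E
python3 -c "
from arc import *
arc(52,31.4,[.03,.06,.09,.12,.15,.18,.22,.28,.36,.45,.55,.65])"
```

```text
0 0 -0.03 0.9 -1.6 0 -1; 0 0 -0.06 1.8 -3.2 0 -1; 0 0 -0.09 2.6 -4.8 0 -1; 0 0 -0.12 3.4 -6.5 0 -1; 0 0 -0.15 4.1 -8.1 0 -1; 0 0 -0.18 4.8 -9.8 0 -1; 0 0 -0.22 5.6 -12.1 0 -1; 0 0 -0.28 6.7 -15.6 0 -1; 0 0 -0.36 7.7 -20.3 0 -1; 0 0 -0.45 8.5 -25.7 0 -1; 0 0 -0.55 8.7 -31.8 0 -1; 0 0 -0.65 8.4 -37.9 0 -1;
```

Request:
step_arm(increments="0 0 -0.03 0.9 -1.6 0 -1; 0 0 -0.06 1.8 -3.2 0 -1; 0 0 -0.09 2.6 -4.8 0 -1; 0 0 -0.12 3.4 -6.5 0 -1; 0 0 -0.15 4.1 -8.1 0 -1; 0 0 -0.18 4.8 -9.8 0 -1; 0 0 -0.22 5.6 -12.1 0 -1; 0 0 -0.28 6.7 -15.6 0 -1; 0 0 -0.36 7.7 -20.3 0 -1; 0 0 -0.45 8.5 -25.7 0 -1; 0 0 -0.55 8.7 -31.8 0 -1; 0 0 -0.65 8.4 -37.9 0 -1")

```text
time: 5.1
tool_pos: [579.6, 49.8, 63.7]
tcp_rot: [3.141, 0.0, 0.981]
contact_force: [-0.1, -0.1, -0.0]
grip_width: 0.4
```

```bash
cat > snap.py <<'E'
import sys
from plant import *
import cv2,pickle
tag=sys.argv[1]
o=get_obs();print(o["time"],o["tool_pos"],o["tcp_rot"],o["contact_force"],o["moment"],o["grip_width"])
for n in sys.argv[2:]:
    c=capture(n);pickle.dump((o,c),open(f"{n}{tag}.pkl","wb"))
    f=cv2.cvtColor(c["frame"],cv2.COLOR_RGB2BGR)
    if n=="side": f=cv2.resize(f[150:320,210:350],None,fx=3.5,fy=3.5,interpolation=cv2.INTER_CUBIC)
    if n=="top": f=cv2.resize(f[160:270,170:350],None,fx=4,fy=4,interpolation=cv2.INTER_CUBIC)
    cv2.imwrite(f"pics/{n}{tag}.png",f)
E
python3 snap.py 3 side
```

```text
5.1 [579.55532872  49.82368381  63.72322098] [3.14148591e+00 2.23336208e-06 9.81476930e-01] [-0.14037225 -0.05114086 -0.02085069] [-0.02136834 -0.07831246  0.03985396] 0.4172490010042485
```

View pics/side3.png

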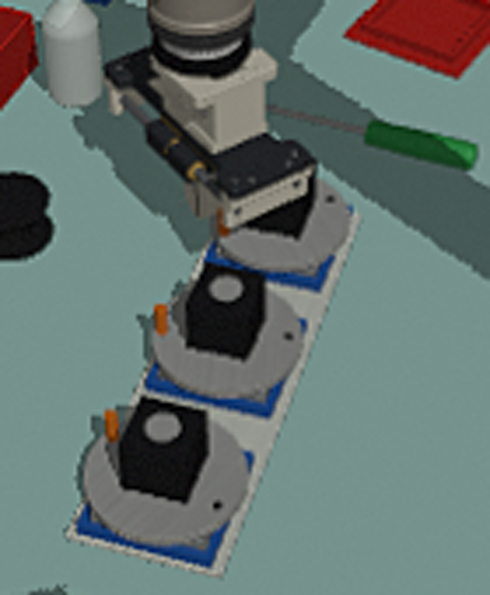

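```bash
python3 -c "
from arc import *
arc(52,31.4,[.03,.08,.15,.24,.34,.44,.54,.64,.74,.84,.94,1.04,1.14])"
```

```text
0 0 -0.03 0.9 -1.6 0 -1; 0 0 -0.08 2.3 -4.3 0 -1; 0 0 -0.15 4.1 -8.1 0 -1; 0 0 -0.24 6.0 -13.3 0 -1; 0 0 -0.34 7.5 -19.1 0 -1; 0 0 -0.44 8.4 -25.1 0 -1; 0 0 -0.54 8.7 -31.2 0 -1; 0 0 -0.64 8.5 -37.3 0 -1; 0 0 -0.74 7.6 -43.3 0 -1; 0 0 -0.84 6.1 -49.2 0 -1; 0 0 -0.94 4.0 -54.9 0 -1; 0 0 -1.04 1.4 -60.3 0 -1; 0 0 -1.14 -1.8 -65.5 0 -1;
```

Request:
step_arm(increments="0 0 -0.03 0.9 -1.6 0 -1; 0 0 -0.08 2.3 -4.3 0 -1; 0 0 -0.15 4.1 -8.1 0 -1; 0 0 -0.24 6.0 -13.3 0 -1; 0 0 -0.34 7.5 -19.1 0 -1; 0 0 -0.44 8.4 -25.1 0 -1; 0 0 -0.54 8.7 -31.2 0 -1; 0 0 -0.64 8.5 -37.3 0 -1; 0 0 -0.74 7.6 -43.3 0 -1; 0 0 -0.84 6.1 -49.2 0 -1; 0 0 -0.94 4.0 -54.9 0 -1; 0 0 -1.04 1.4 -60.3 0 -1; 0 0 -1.14 -1.8 -65.5 0 -1")

```text
time: 6.78
tool_pos: [524.3, 84.6, 63.8]
tcp_rot: [3.141, 0.0, 2.12]
contact_force: [-0.2, -0.3, -0.1]
grip_width: 0.5
```

```bash
python3 snap.py 4 side top
```

```text
6.775 [524.29264151  84.60574757  63.78055246] [3.14133879e+00 3.01020909e-04 2.11958957e+00] [-0.24584559 -0.3353906  -0.09092404] [ 0.08162493 -0.15711488  0.03015867] 0.463440715858119
```

View pics/side4.png

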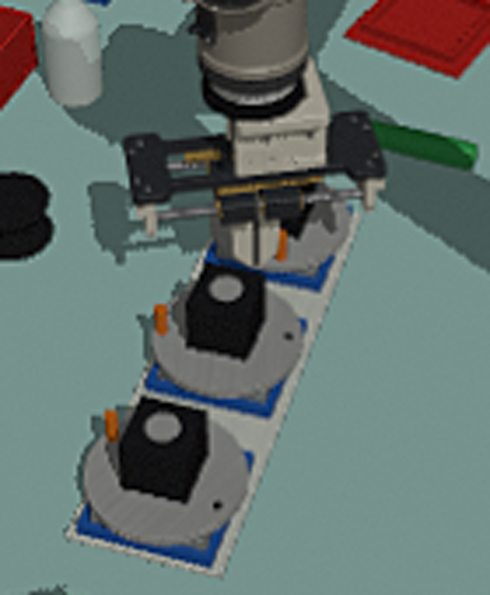

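View pics/top4.png

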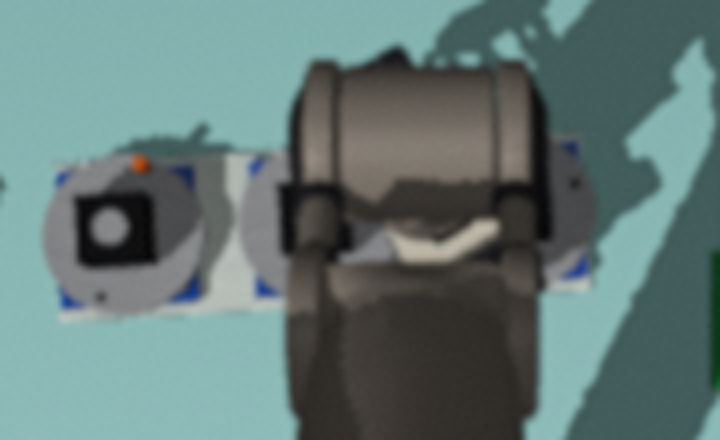

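Request:
step_arm(increments="0 0 0 0 6 -5 -1; 0 0 0 0 12 -30 -1; 0 0 0.1 2 20 -55 -1; 0 0 0.27 8 32 -60 -1; 0 0 0.45 14 44 -60 -1; 0 0 0.63 19 55 -60 -1; 0 0 0.81 24 64 -60 -1; 0 0 0.99 28 70 -60 -1; 0 0 1.17 29 73.5 -60 -1; 0 0 1.35 29 73.5 -60 -1; 0 0 1.53 29 73.5 -60 -1; 0 0 1.7 29 73.5 -60 -1; 0 0 1.8 29 73.5 -60 -1; 0 0 1.823 29 73.5 -60 -1; 0 0 1.823 29 73.5 -60 -1")

```text
time: 8.75
tool_pos: [572.4, 147.7, 123.9]
tcp_rot: [3.141, -0.0, 0.295]
contact_force: [0.6, -0.7, 1.2]
grip_width: 0.4
```

```bash
python3 snap.py 5 side wrist
```

```text
8.75 [572.36246559 147.73902223 123.87014053] [ 3.14143375e+00 -3.60245737e-04  2.94552959e-01] [ 0.58278677 -0.66785042  1.1911663 ] [-0.01897761 -0.00369414  0.04577068] 0.42824277480175665
```

View pics/side5.png

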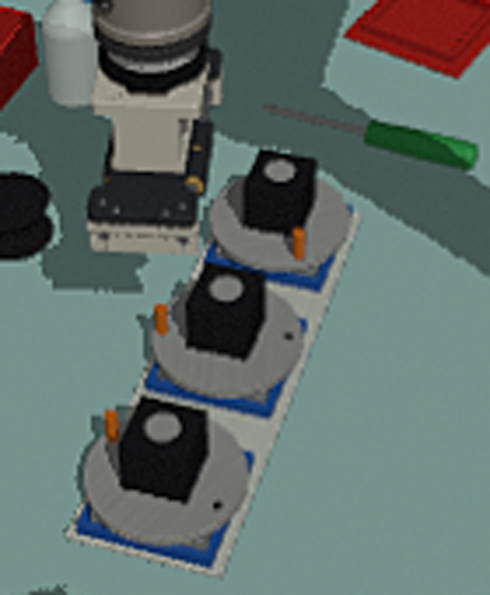

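View pics/wrist5.png

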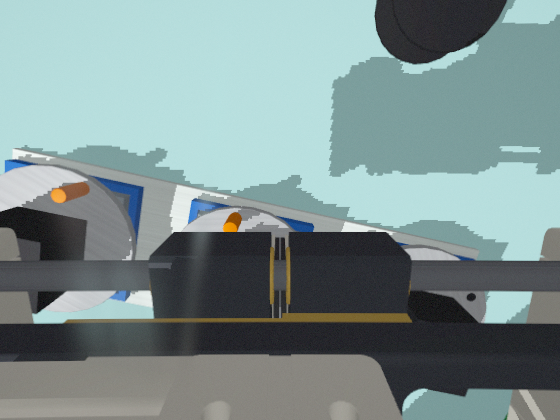

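```bash
python3 - <<'E'
from h import *
o,c=pickle.load(open("side5.pkl","rb"))
p=at_z(c,[(210+283/3.5,150+230/3.5),(210+299/3.5,150+230/3.5),(210+160/3.5,150+306/3.5)],60);print(p)
for q,H in zip(p,[(523,24.6)]*2+[(513.5,163.6)]): d=q[:2]-H;print(np.hypot(*d),np.arctan2(d[1],d[0]))
E
```

```text
[[505.12325185  66.98629908  60.        ]
 [493.34363204  62.43579601  60.        ]
 [561.75534699 179.01422494  60.        ]]
46.00191816227967 1.969917517616265
48.07335665524068 2.235591853097693
50.65744608730293 0.30918617113521824
```

Request:
step_arm(increments="0 0 0 0 0 25 -1; 0 0 0 0 0 48 -1; 0 0 0 0 0 58 -1; 0 0 0 0 0 60 -1; 0 0 0 0 0 60 -1")

```text
time: 9.48
tool_pos: [572.5, 147.7, 64.3]
tcp_rot: [3.141, -0.001, 0.294]
contact_force: [0.8, -0.7, 0.4]
grip_width: 0.4
```

```bash
python3 snap.py 6 side;python3 -c "
from arc import *
arc(51.5,32,[.03,.06,.09,.12,.15,.18,.22,.28,.36,.45,.55,.65])"
```

```text
9.475 [572.52587275 147.70364498  64.33038146] [ 3.14127385e+00 -1.09059433e-03  2.93948639e-01] [ 0.81923497 -0.72289166  0.37206393] [ 0.04066396  0.09732086 -0.03479255] 0.3959756962701186
0 0 -0.03 0.9 -1.6 0 -1; 0 0 -0.06 1.8 -3.1 0 -1; 0 0 -0.09 2.7 -4.8 0 -1; 0 0 -0.12 3.5 -6.4 0 -1; 0 0 -0.15 4.2 -8.1 0 -1; 0 0 -0.18 4.9 -9.7 0 -1; 0 0 -0.22 5.7 -12.0 0 -1; 0 0 -0.28 6.8 -15.5 0 -1; 0 0 -0.36 8.0 -20.2 0 -1; 0 0 -0.45 8.8 -25.6 0 -1; 0 0 -0.55 9.1 -31.6 0 -1; 0 0 -0.65 8.9 -37.7 0 -1;
```

View pics/side6.png

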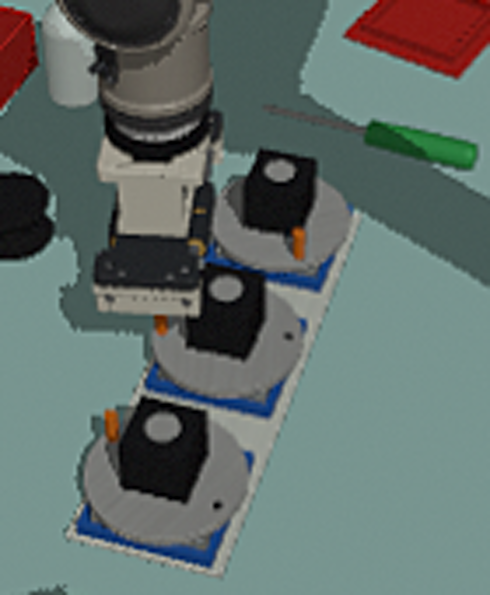

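Request:
step_arm(increments="0 0 -0.03 0.9 -1.6 0 -1; 0 0 -0.06 1.8 -3.1 0 -1; 0 0 -0.09 2.7 -4.8 0 -1; 0 0 -0.12 3.5 -6.4 0 -1; 0 0 -0.15 4.2 -8.1 0 -1; 0 0 -0.18 4.9 -9.7 0 -1; 0 0 -0.22 5.7 -12.0 0 -1; 0 0 -0.28 6.8 -15.5 0 -1; 0 0 -0.36 8.0 -20.2 0 -1; 0 0 -0.45 8.8 -25.6 0 -1; 0 0 -0.55 9.1 -31.6 0 -1; 0 0 -0.65 8.9 -37.7 0 -1")

```text
time: 11.02
tool_pos: [569.8, 186.1, 63.7]
tcp_rot: [3.141, 0.0, 0.949]
contact_force: [0.4, -2.5, -0.4]
grip_width: 0.6
```

```bash
python3 snap.py 7 side;python3 -c "
from arc import *
arc(51.5,32,[.03,.08,.15,.24,.34,.44,.54,.64,.74,.84,.94,1.04,1.14])"
```

```text
11.025 [569.8418079  186.09361733  63.68759376] [3.14084260e+00 4.40693955e-04 9.48555777e-01] [ 0.42131499 -2.51822791 -0.37960937] [-0.40796996 -0.17149692  0.10663534] 0.5981114088141576
0 0 -0.03 0.9 -1.6 0 -1; 0 0 -0.08 2.4 -4.2 0 -1; 0 0 -0.15 4.2 -8.1 0 -1; 0 0 -0.24 6.1 -13.2 0 -1; 0 0 -0.34 7.7 -19.0 0 -1; 0 0 -0.44 8.7 -25.0 0 -1; 0 0 -0.54 9.1 -31.0 0 -1; 0 0 -0.64 8.9 -37.1 0 -1; 0 0 -0.74 8.1 -43.1 0 -1; 0 0 -0.84 6.7 -49.0 0 -1; 0 0 -0.94 4.7 -54.7 0 -1; 0 0 -1.04 2.2 -60.2 0 -1; 0 0 -1.14 -0.9 -65.4 0 -1;
```

View pics/side7.png

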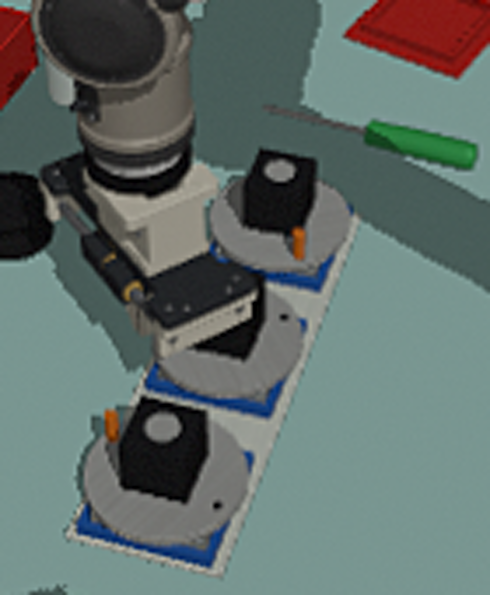

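Request:
step_arm(increments="0 0 -0.03 0.9 -1.6 0 -1; 0 0 -0.08 2.4 -4.2 0 -1; 0 0 -0.15 4.2 -8.1 0 -1; 0 0 -0.24 6.1 -13.2 0 -1; 0 0 -0.34 7.7 -19.0 0 -1; 0 0 -0.44 8.7 -25.0 0 -1; 0 0 -0.54 9.1 -31.0 0 -1; 0 0 -0.64 8.9 -37.1 0 -1; 0 0 -0.74 8.1 -43.1 0 -1; 0 0 -0.84 6.7 -49.0 0 -1; 0 0 -0.94 4.7 -54.7 0 -1; 0 0 -1.04 2.2 -60.2 0 -1; 0 0 -1.14 -0.9 -65.4 0 -1")

```text
time: 12.7
tool_pos: [516.9, 224.1, 64.0]
tcp_rot: [3.14, 0.001, 2.087]
contact_force: [2.6, -0.6, -0.2]
grip_width: 0.6
```

```bash
python3 snap.py 8 side
```

```text
12.7 [516.85850618 224.10561459  64.01757293] [3.13960742e+00 6.06307728e-04 2.08656929e+00] [ 2.56747783 -0.59044198 -0.19241218] [-0.01139974 -0.48464298  0.05386147] 0.5774627673464873
```

View pics/side8.png

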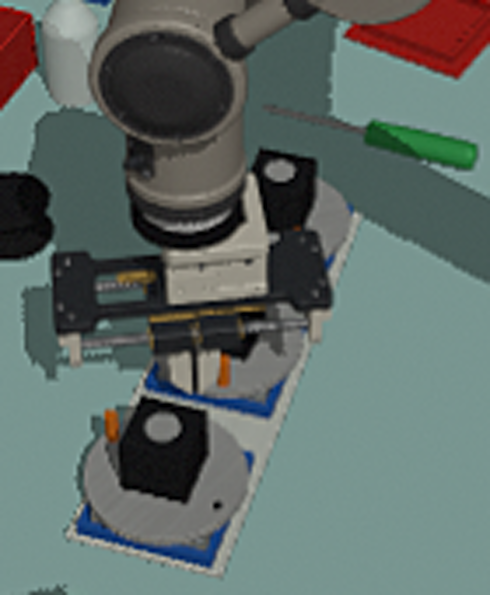

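Request:
step_arm(increments="0 0 0 0 6 -5 -1; 0 0 0 0 12 -30 -1; 0 0 0 0 14 -55 -1; 0 0 -0.1 8 24 -62 -1; 0 0 -0.25 20 38 -62 -1; 0 0 -0.42 34 55 -62 -1; 0 0 -0.58 47 71 -62 -1; 0 0 -0.7 56 82 -62 -1; 0 0 -0.739 59.6 85.7 -60 -1; 0 0 -0.739 59.6 85.7 -45 -1; 0 0 -0.739 59.6 85.7 -45 -1")

```text
time: 14.12
tool_pos: [560.4, 317.0, 106.6]
tcp_rot: [-3.139, -0.003, 2.821]
contact_force: [-0.9, -0.5, -0.5]
grip_width: 0.4
```

```bash
python3 snap.py 9 side wrist
```

```text
14.125 [560.42756414 316.99940856 106.63386146] [-3.13872442e+00 -2.97022095e-03  2.82058220e+00] [-0.8798613  -0.4725261  -0.46044023] [ 0.06607394 -0.13517782  0.00257907] 0.3988292368474102
```

View pics/side9.png

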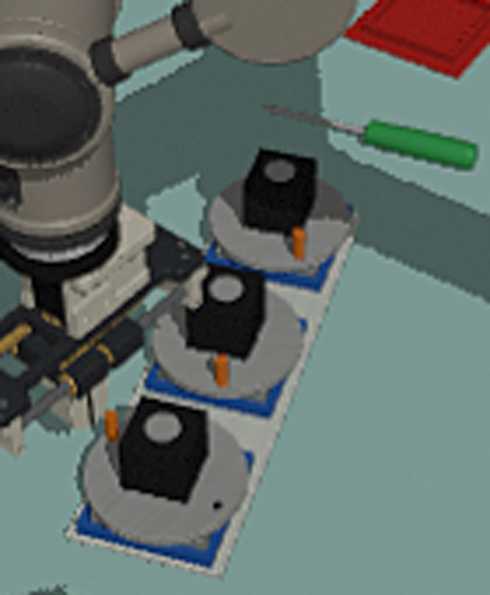

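View pics/wrist9.png

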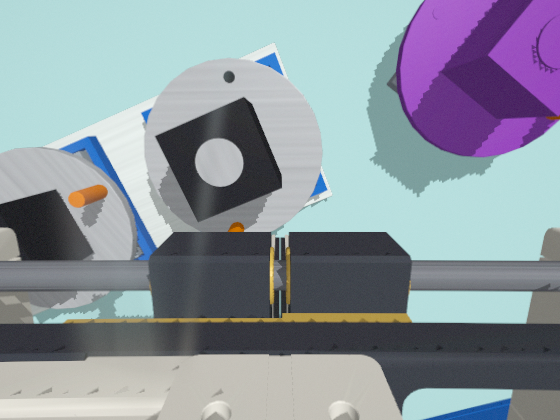

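```bash
python3 - <<'E'
from h import *
o,c=pickle.load(open("wrist9.pkl","rb"))
h=at_z(c,[(219,162)],82,o)[0];p=at_z(c,[(237,229)],60,o)[0];print(h,p,np.hypot(*(p-h)[:2]),np.arctan2(*(p-h)[1::-1]))
print(at_z(c,[(75,198)],60,o))
Rm=R.from_euler("xyz",o["tcp_rot"]).as_matrix()
for q in (h,p,np.array([504,303.5,82]),np.array([552,287.8,60])): print(Rm.T@(q-o["tool_pos"]))
E
```

```text
[504.72280334 303.32277157  82.        ] [546.29340871 294.48485285  60.        ] 42.49969456858702 -0.20948125517773472
[[498.91457684 211.86453726  60.        ]]
[ 48.47048829 -30.48307578  24.8654733 ]
[  6.16968319 -25.69021781  46.72627015]
[ 49.21228554 -30.54295706  24.86784837]
[ -1.35460749 -30.23305884  46.71695114]
```

Request:
step_arm(increments="0 0 0 0 3 8 -1; 0 0 0 0 3 25 -1; 0 0 0 0 3 38 -1; 0 0 0 0 3 43 -1; 0 0 0 0 3 43 -1")

```text
time: 14.85
tool_pos: [562.3, 320.7, 65.0]
tcp_rot: [-3.141, -0.001, 2.823]
contact_force: [-0.3, 1.3, 1.1]
grip_width: 0.0
```

```bash
python3 snap.py 10;python3 -c "
from arc import *
import numpy as np
def arcm(ax,ay,th):
    for t in th:
        c,s=np.cos(t),np.sin(t); print(f'0 0 {t:.2f} {ax-ax*c-ay*s:.1f} {-ay-ax*s+ay*c:.1f} 0 -1;',end=' ')
    print()
arcm(50,33.5,[.03,.06,.09,.12,.15,.18,.22,.28,.36,.45,.55,.65])
arcm(50,33.5,[.03,.08,.15,.24,.34,.44,.54,.64,.74,.84,.94,1.04,1.14,1.24])"
```

```text
14.85 [562.31093614 320.6888255   65.01655939] [-3.14080430e+00 -7.52979873e-04  2.82276071e+00] [-0.3163173   1.26225777  1.07600235] [ 0.07034621 -0.21361787  0.00071896] 0.04347031996873086
0 0 0.03 -1.0 -1.5 0 -1; 0 0 0.06 -1.9 -3.1 0 -1; 0 0 0.09 -2.8 -4.6 0 -1; 0 0 0.12 -3.7 -6.2 0 -1; 0 0 0.15 -4.4 -7.8 0 -1; 0 0 0.18 -5.2 -9.5 0 -1; 0 0 0.22 -6.1 -11.7 0 -1; 0 0 0.28 -7.3 -15.1 0 -1; 0 0 0.36 -8.6 -19.8 0 -1; 0 0 0.45 -9.6 -25.1 0 -1; 0 0 0.55 -10.1 -31.1 0 -1; 0 0 0.65 -10.1 -37.1 0 -1; 
0 0 0.03 -1.0 -1.5 0 -1; 0 0 0.08 -2.5 -4.1 0 -1; 0 0 0.15 -4.4 -7.8 0 -1; 0 0 0.24 -6.5 -12.8 0 -1; 0 0 0.34 -8.3 -18.6 0 -1; 0 0 0.44 -9.5 -24.5 0 -1; 0 0 0.54 -10.1 -30.5 0 -1; 0 0 0.64 -10.1 -36.5 0 -1; 0 0 0.74 -9.5 -42.5 0 -1; 0 0 0.84 -8.3 -48.4 0 -1; 0 0 0.94 -6.5 -54.1 0 -1; 0 0 1.04 -4.2 -59.7 0 -1; 0 0 1.14 -1.3 -64.9 0 -1; 0 0 1.24 2.1 -69.9 0 -1;
```

Request:
step_arm(increments="0 0 0.03 -1.0 -1.5 0 -1; 0 0 0.06 -1.9 -3.1 0 -1; 0 0 0.09 -2.8 -4.6 0 -1; 0 0 0.12 -3.7 -6.2 0 -1; 0 0 0.15 -4.4 -7.8 0 -1; 0 0 0.18 -5.2 -9.5 0 -1; 0 0 0.22 -6.1 -11.7 0 -1; 0 0 0.28 -7.3 -15.1 0 -1; 0 0 0.36 -8.6 -19.8 0 -1; 0 0 0.45 -9.6 -25.1 0 -1; 0 0 0.55 -10.1 -31.1 0 -1; 0 0 0.65 -10.1 -37.1 0 -1")

```text
time: 16.35
tool_pos: [560.5, 282.1, 65.7]
tcp_rot: [3.142, 0.0, 2.168]
contact_force: [-0.6, 0.2, -0.1]
grip_width: 0.3
```

```bash
python3 snap.py 11 side
```

```text
16.35 [560.47651189 282.13121398  65.69361415] [3.14154277e+00 1.13516700e-04 2.16805089e+00] [-0.56658081  0.20276917 -0.09677227] [ 0.05384211 -0.11913687  0.05954611] 0.3196394380486791
```

View pics/side11.png

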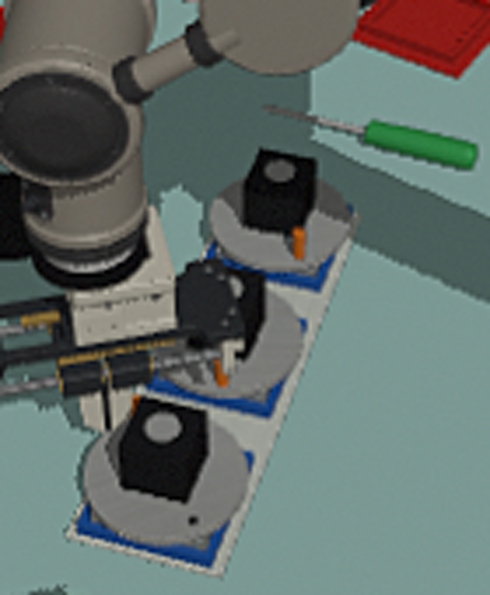

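Request:
step_arm(increments="0 0 0.03 -1.0 -1.5 0 -1; 0 0 0.08 -2.5 -4.1 0 -1; 0 0 0.15 -4.4 -7.8 0 -1; 0 0 0.24 -6.5 -12.8 0 -1; 0 0 0.34 -8.3 -18.6 0 -1; 0 0 0.44 -9.5 -24.5 0 -1; 0 0 0.54 -10.1 -30.5 0 -1; 0 0 0.64 -10.1 -36.5 0 -1; 0 0 0.74 -9.5 -42.5 0 -1; 0 0 0.84 -8.3 -48.4 0 -1; 0 0 0.94 -6.5 -54.1 0 -1; 0 0 1.04 -4.2 -59.7 0 -1; 0 0 1.14 -1.3 -64.9 0 -1; 0 0 1.24 2.1 -69.9 0 -1")

```text
time: 18.15
tool_pos: [501.6, 244.7, 65.8]
tcp_rot: [3.141, -0.0, 0.93]
contact_force: [-0.5, 0.2, 0.4]
grip_width: 0.5
```

```bash
python3 snap.py 12 side
```

```text
18.15 [501.6207494  244.6850968   65.75407654] [ 3.14136864e+00 -1.93238056e-04  9.29962946e-01] [-0.54650211  0.24609644  0.39842937] [-0.07958823  0.0063011  -0.01854104] 0.5042501749162719
```

View pics/side12.png

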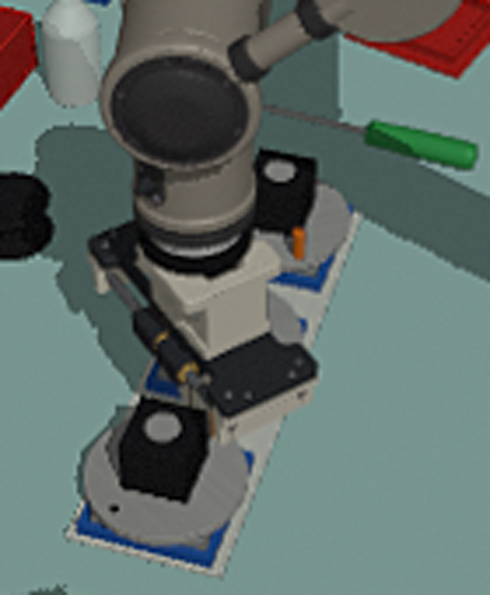

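Request:
step_arm(increments="0 0 0 0 6 -5 -1; 0 0 0 0 12 -30 -1; 0 0 0 0 14 -70 -1; 0 0 -0.08 -12 22 -105 -1; 0 0 -0.22 -32 38 -125 0; 0 0 -0.36 -55 57 -134 1; 0 0 -0.5 -78 76 -134 1; 0 0 -0.62 -97 92 -134 1; 0 0 -0.69 -108 102 -134 1; 0 0 -0.713 -111.3 104.7 -134 1; 0 0 -0.713 -111.3 104.7 -134 1; 0 0 -0.713 -111.3 104.7 -134 1")

```text
time: 19.7
tool_pos: [519.5, 93.4, 199.8]
tcp_rot: [3.141, -0.0, 1.646]
contact_force: [-0.4, 0.3, 0.7]
grip_width: 75.6
```

```bash
python3 snap.py 13 side wrist
```

```text
19.7 [519.5450791   93.35202456 199.77172075] [ 3.14142945e+00 -6.71647759e-05  1.64605395e+00] [-0.35942978  0.31616192  0.66135286] [ 0.03229946 -0.09192938  0.01318422] 75.55359918618956
```

View pics/wrist13.png

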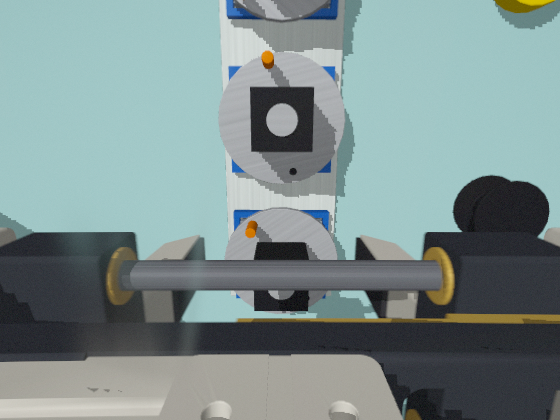

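View pics/side13.png

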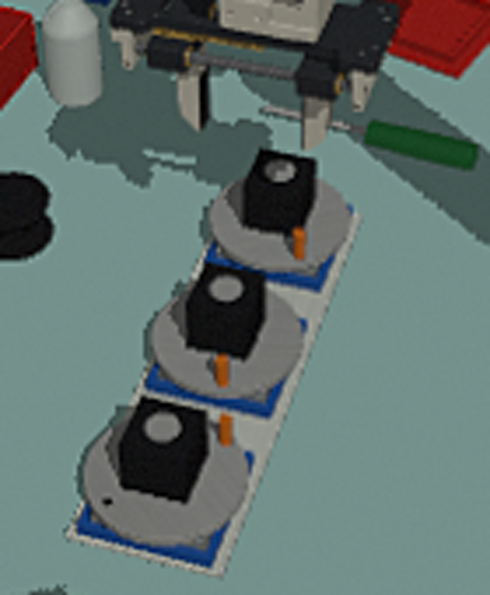

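```bash
python3 - <<'E'
from h import *
import cv2
o,c=pickle.load(open("wrist13.pkl","rb"))
cv2.imwrite("pics/w13c.png",cv2.resize(cv2.cvtColor(c["frame"][40:190,200:360],cv2.COLOR_RGB2BGR),None,fx=4,fy=4,interpolation=cv2.INTER_CUBIC))
h=at_z(c,[(282,119.5)],82,o)[0];p=at_z(c,[(267.5,58.5)],60,o)[0];print(h,p,np.hypot(*(p-h)[:2]),np.arctan2(*(p-h)[1::-1]))
q=at_z(c,[(250,87.5),(312.5,87.5),(314,151.5),(251,152)],82,o);print(q,q.mean(0))
Rm=R.from_euler("xyz",o["tcp_rot"]).as_matrix()
for z in (h,p): print(Rm.T@(z-o["tool_pos"]))
E
```

```text
[515.89008708 163.92982922  82.        ] [500.96944686 209.8543738   60.        ] 48.28756879467925 1.8849329645199953
[[490.31586091 184.98080154  82.        ]
 [536.80394113 188.49527831  82.        ]
 [542.76442606 141.75360138  82.        ]
 [493.55063213 137.65075757  82.        ]] [515.85871506 163.2201097   82.        ]
[ 70.64492902   1.6426373  117.77673552]
[117.5598379   -9.78644998 139.7780216 ]
```

View pics/w13c.png

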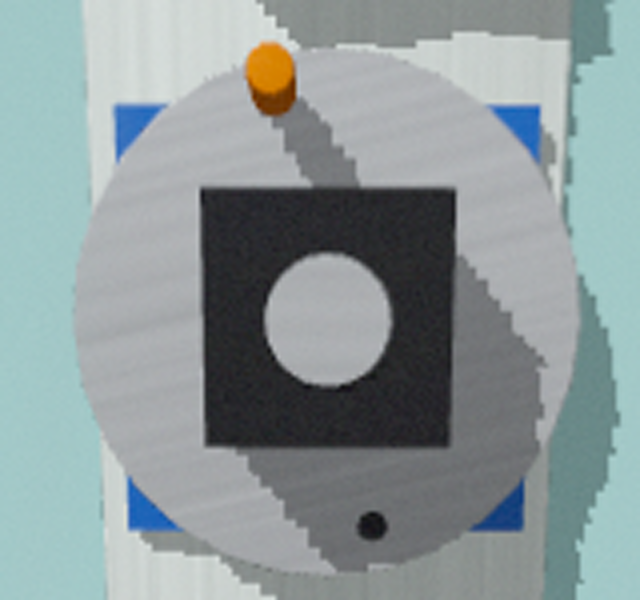

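Request:
step_arm(increments="0 0 0 15 0 0 1; 0 0 0 45 1 10 1; 0 0 0 66 1.6 25 1; 0 0 0 70.5 1.6 55 1; 0 0 0 70.5 1.6 90 1; 0 0 0 70.5 1.6 115 1; 0 0 0 70.5 1.6 128 1; 0 0 0 70.5 1.6 133 1; 0 0 0 70.5 1.6 135 1; 0 0 0 70.5 1.6 135 1")

```text
time: 21.05
tool_pos: [516.2, 163.3, 65.4]
tcp_rot: [3.14, -0.0, 1.646]
contact_force: [0.3, -1.3, -0.5]
grip_width: 91.9
```

```bash
python3 snap.py 14 side wrist
```

```text
21.05 [516.2484646  163.32393291  65.37704361] [ 3.14027444e+00 -5.83389657e-05  1.64572548e+00] [ 0.32516817 -1.26120297 -0.45317307] [ 0.03245163 -0.11380667  0.00592609] 91.92794705961111
```

View pics/side14.png

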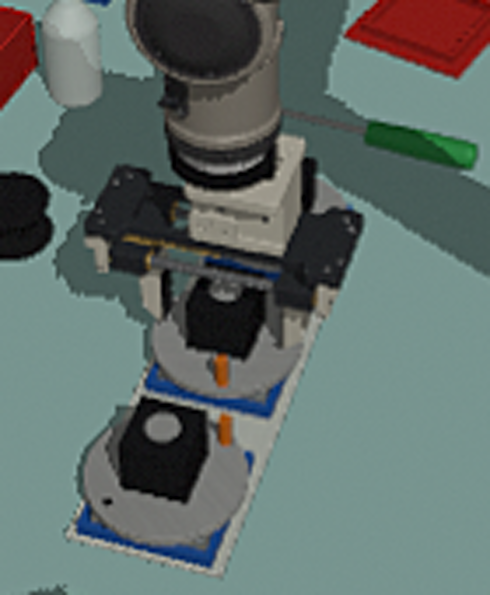

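View pics/wrist14.png

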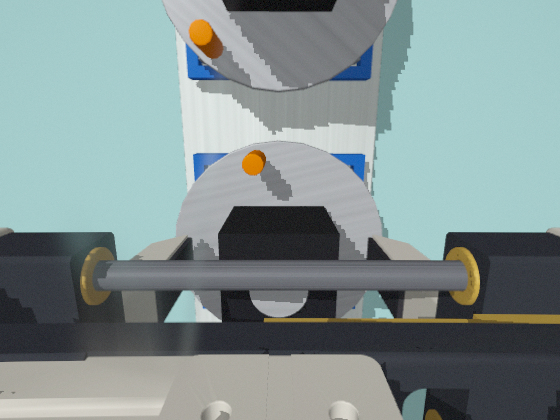

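Request:
step_arm(increments="0 0 0 0 0 0 0.4; 0 0 0 0 0 0 0.2; 0 0 0 0 0 0 0; 0 0 0 0 0 0 -0.5; 0 0 0 0 0 0 -1; 0 0 0 0 0 0 -1; 0 0 0 0 0 0 -1; 0 0 0 0 0 0 -1")

```text
time: 22.15
tool_pos: [515.8, 163.2, 64.7]
tcp_rot: [-3.141, 0.0, 1.646]
contact_force: [0.0, -0.8, -0.1]
grip_width: 48.1
```

Request:
step_arm(increments="0 0 0 0 0 -2 -1; 0 0 0 0 0 -6 -1; 0 0 0 0 0 -14 -1; 0 0 0 0 0 -28 -1; 0 0 0 0 0 -48 -1; 0 0 0 0 0 -70 -1; 0 0 0 0 0 -92 -1; 0 0 0 0 0 -112 -1; 0 0 0 0 0 -126 -1; 0 0 0 0 0 -133 -1; 0 0 0 0 0 -135 -1")

```text
time: 23.52
tool_pos: [515.7, 163.2, 199.8]
tcp_rot: [-3.142, 0.0, 1.646]
contact_force: [-0.5, -0.5, -10.1]
grip_width: 48.2
```

```bash
python3 snap.py 15 side
```

```text
23.525 [515.6965213 163.1989361 199.8230976] [-3.14156400e+00  1.34385534e-04  1.64581091e+00] [ -0.46179541  -0.48558522 -10.06801068] [ 0.04250468 -0.15724924 -0.01117494] 48.2317512451195
```

View pics/side15.png

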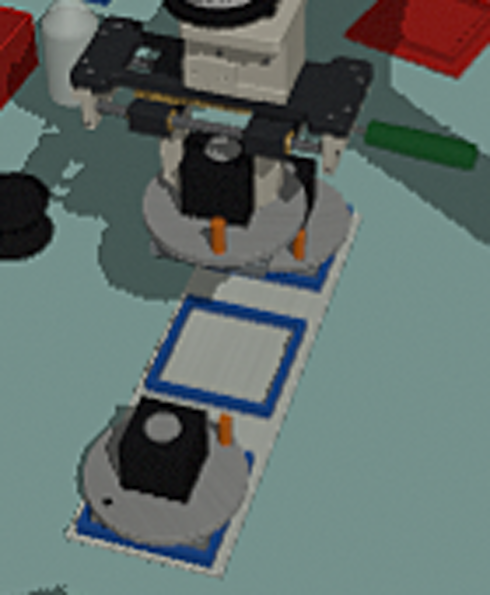

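Request:
step_arm(increments="0 0 0.03 -7 -2.6 0 -1; 0 0 0.1 -25 -9 0 -1; 0 0 0.2 -50 -18 0 -1; 0 0 0.32 -79 -29 0 -1; 0 0 0.44 -108 -40 0 -1; 0 0 0.57 -138 -51 0 -1; 0 0 0.7 -170 -62 0 -1; 0 0 0.83 -202 -74 0 -1; 0 0 0.96 -234 -86 0 -1; 0 0 1.09 -266 -98 0 -1; 0 0 1.22 -298 -109 0 -1; 0 0 1.35 -329 -121 0 -1; 0 0 1.48 -360 -132 0 -1; 0 0 1.6 -389 -143 0 -1; 0 0 1.7 -414 -152 0 -1; 0 0 1.78 -433 -159 0 -1; 0 0 1.83 -445 -163 0 -1; 0 0 1.85 -450 -165 0 -1; 0 0 1.85 -450 -165 0 -1; 0 0 1.85 -450 -165 0 -1")

```text
time: 26.08
tool_pos: [385.1, -297.2, 199.7]
tcp_rot: [-3.141, 0.0, -0.203]
contact_force: [-0.6, 0.1, -9.7]
grip_width: 48.1
```

```bash
python3 snap.py 16 wrist
```

```text
26.075 [ 385.08551866 -297.20534513  199.68417299] [-3.14125751e+00  1.90401759e-04 -2.03168995e-01] [-0.63139189  0.1031729  -9.70647284] [-0.02086831  0.00295642  0.02548789] 48.053022009479974
```

View pics/wrist16.png

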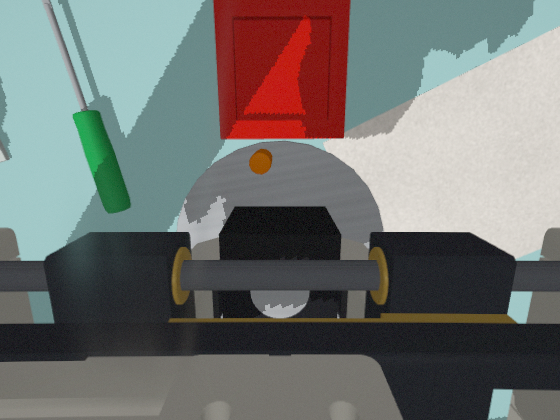

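```bash
python3 - <<'E'
import cv2
i=cv2.imread("pics/wrist16.png")[0:145,205:360]
i=cv2.convertScaleAbs(i,alpha=1.5,beta=0)
cv2.imwrite("pics/w16c.png",cv2.resize(i,None,fx=4,fy=4,interpolation=cv2.INTER_CUBIC))
E
```

```text
(no output)
```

View pics/w16c.png

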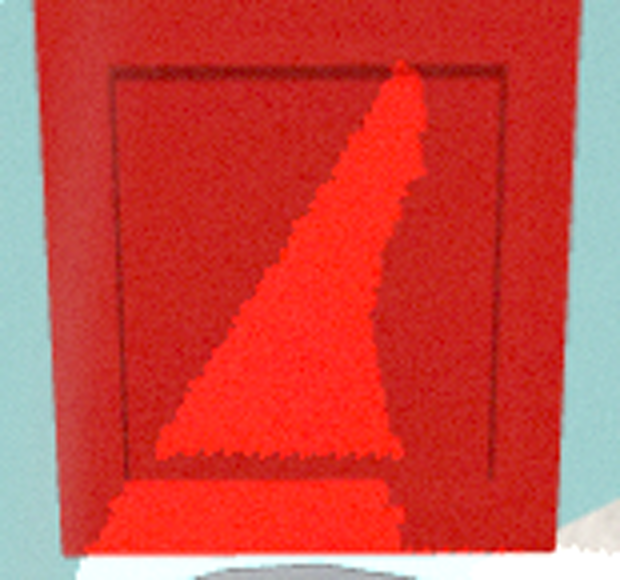

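```bash
python3 - <<'E'
from h import *
o,c=pickle.load(open("wrist16.pkl","rb"))
q=at_z(c,[(205+u/4,v/4) for u,v in [(111,66),(507,66),(492,479),(127,480)]],16,o)
t=at_z(c,[(205+u/4,v/4) for u,v in [(65,553),(556,550)]],16,o)
Rm=R.from_euler("xyz",o["tcp_rot"]).as_matrix()
print(q,q.mean(0));L=(q-o["tool_pos"])@Rm;print(L,L.mean(0));print((t-o["tool_pos"])@Rm)
print([np.linalg.norm(q[i]-q[i-1]) for i in range(4)],[np.arctan2(*(L[i]-L[i-1])[1::-1]) for i in range(4)])
o,c=pickle.load(open("side0.pkl","rb"))
f=cv2.cvtColor(c["frame"][135:180,300:365],cv2.COLOR_RGB2BGR)
cv2.imwrite("pics/s0t.png",cv2.resize(f,None,fx=10,fy=10,interpolation=cv2.INTER_CUBIC))
E
```

```text
[[ 550.13843715 -288.709688     16.        ]
 [ 532.34231545 -375.05031268   16.        ]
 [ 445.89287951 -357.44853827   16.        ]
 [ 463.39440912 -271.30436989   16.        ]] [ 497.94201031 -323.12822721   16.        ]
[[159.97888941 -41.56278027 183.66765566]
 [159.97010347  46.59278942 183.638113  ]
 [ 71.74717146  46.79631438 183.65484259]
 [ 71.50706425 -41.10739864 183.68434824]] [115.80080715   2.67973122 183.66123987]
[[ 54.3244745  -56.82014531 183.69288578]
 [ 55.05461703  63.04311754 183.65257596]]
[np.float64(88.4729986941719), np.float64(88.15557507690697), np.float64(88.22316835756342), np.float64(87.90404589568152)] [np.float64(-0.005147148291156696), np.float64(1.5708959907855373), np.float64(3.1392857182955702), np.float64(-1.573527799737029)]
```

View pics/s0t.png

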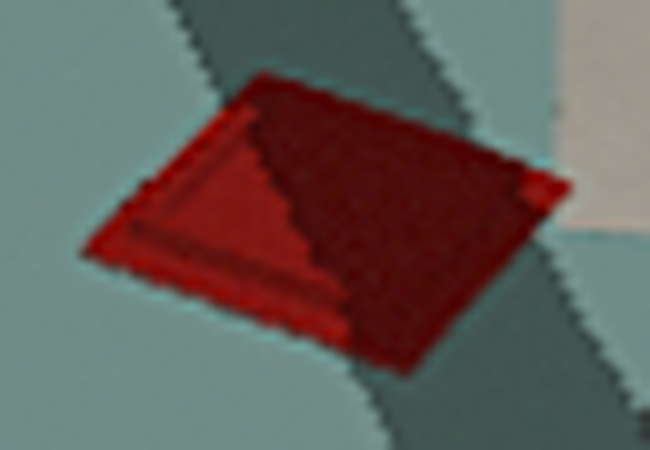

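```bash
python3 - <<'E'
from h import *
import cv2
o,c=pickle.load(open("wrist16.pkl","rb"))
f=cv2.cvtColor(c["frame"][130:240,170:390],cv2.COLOR_RGB2BGR)
cv2.imwrite("pics/w16d.png",cv2.resize(cv2.convertScaleAbs(f,alpha=1.8),None,fx=3.6,fy=3.6,interpolation=cv2.INTER_CUBIC))
# predict for offset 0
Rm=R.from_euler("xyz",o["tcp_rot"]).as_matrix()
for dz in (58.7,):
    P=[[58,0,dz-28],[24,-24,dz-30],[24,24,dz-30],[24,-24,dz-76],[24,24,dz-76],[0,-58,dz-28],[0,58,dz-28]]
    print(proj(c,np.array(P)@Rm.T+o["tool_pos"],o))
    P=[[59,0,dz-28]];print(proj(c,np.array(P)@Rm.T+o["tool_pos"],o))
E
```

```text
[[279.25110009 141.22500692]
 [234.01940156 206.78833046]
 [324.47982682 206.80758645]
 [217.69848579 235.29581729]
 [340.55696735 235.32136238]
 [174.51905909 247.94885821]
 [383.98752301 247.99242327]]
[[279.25100581 139.21930145]]
```

View pics/w16d.png

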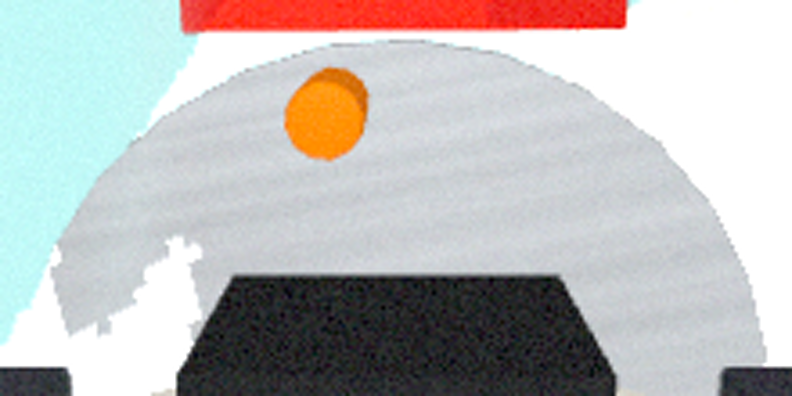

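Request:
step_arm(increments="0 0 0 6 0 0 -1; 0 0 0 22 0.5 0 -1; 0 0 0 45 1 0 -1; 0 0 0 70 1.5 5 -1; 0 0 0 93 2 18 -1; 0 0 0 108 2.4 38 -1; 0 0 0 115 2.5 62 -1; 0 0 0 116 2.5 85 -1; 0 0 0 116 2.5 102 -1; 0 0 0 116 2.5 112 -1; 0 0 0 116 2.5 115 -1; 0 0 0 116 2.5 115 -1; 0 0 0 116 2.5 115 -1")

```text
time: 27.75
tool_pos: [498.5, -324.2, 85.6]
tcp_rot: [3.141, -0.002, -0.204]
contact_force: [0.1, -0.7, -9.8]
grip_width: 48.2
```

```bash
python3 snap.py 17 side; python3 - <<'E'
import pickle,cv2
o,c=pickle.load(open("side17.pkl","rb"))
f=cv2.cvtColor(c["frame"][90:200,270:410],cv2.COLOR_RGB2BGR)
cv2.imwrite("pics/s17t.png",cv2.resize(cv2.convertScaleAbs(f,alpha=1.5),None,fx=5,fy=5,interpolation=cv2.INTER_CUBIC))
E
```

```text
27.75 [ 498.45407496 -324.24884671   85.63581195] [ 3.14069600e+00 -1.55946859e-03 -2.04344847e-01] [ 0.06803205 -0.72777355 -9.84365874] [0.02213962 0.01982092 0.00043834] 48.15393679013518
```

View pics/s17t.png

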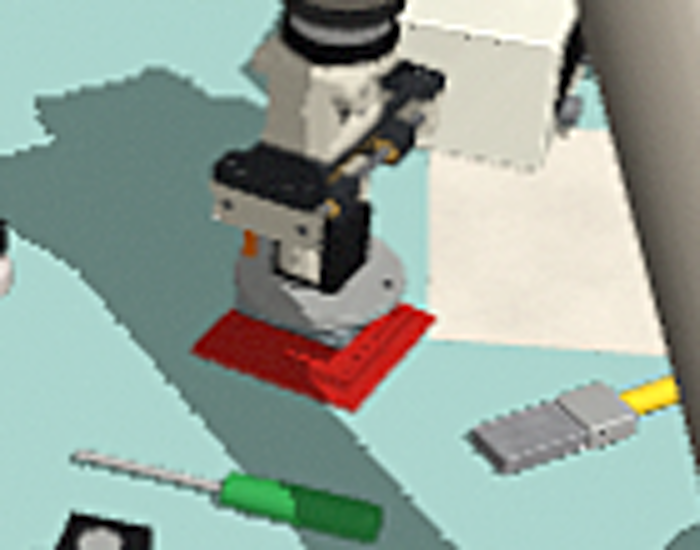

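Request:
step_arm(increments="0 0 0 0 0 3 -1; 0 0 0 0 0 6 -1; 0 0 0 0 0 9 -1; 0 0 0 0 0 12 -1; 0 0 0 0 0 15 -1; 0 0 0 0 0 17 -1; 0 0 0 0 0 18 -1; 0 0 0 0 0 19 -1; 0 0 0 0 0 19.5 -1; 0 0 0 0 0 19.5 -1; 0 0 0 0 0 19.5 -1")

```text
time: 29.18
tool_pos: [498.1, -323.9, 65.3]
tcp_rot: [3.141, -0.0, -0.204]
contact_force: [0.2, 0.1, -10.2]
grip_width: 48.1
```

Request:
step_arm(increments="0 0 0 0 0 0.3 -1; 0 0 0 0 0 0.6 -1; 0 0 0 0 0 0.9 -1; 0 0 0 0 0 0.9 -1")

```text
time: 29.68
tool_pos: [498.1, -323.9, 64.7]
tcp_rot: [3.141, -0.0, -0.204]
contact_force: [-1.4, 0.9, -5.2]
grip_width: 48.0
```

Request:
step_arm(increments="0 0 0 0 0 1.1 -1; 0 0 0 0 0 1.1 0.2; 0 0 0 0 0 1.1 0.6; 0 0 0 0 0 1.1 1; 0 0 0 0 0 1.1 1; 0 0 0 0 0 1.1 1; 0 0 0 0 0 1.1 1; 0 0 0 0 0 -3 1; 0 0 0 0 0 -15 1; 0 0 0 0 0 -35 1; 0 0 0 0 0 -60 1; 0 0 0 -15 0 -90 1; 0 0 0 -45 0 -120 1; 0 0 0 -80 0 -140 1; 0 0 0 -105 0 -145 1; 0 0 0 -115 0 -145 1; 0 0 0 -115 0 -145 1; 0 0 0 -115 0 -145 1")

```text
time: 31.92
tool_pos: [386.1, -300.7, 209.1]
tcp_rot: [-3.142, -0.0, -0.204]
contact_force: [0.4, -0.2, -0.1]
grip_width: 91.9
```

```bash
python3 snap.py 18 side wrist; python3 - <<'E'
import pickle,cv2
o,c=pickle.load(open("side18.pkl","rb"))
f=cv2.cvtColor(c["frame"][90:200,270:410],cv2.COLOR_RGB2BGR)
cv2.imwrite("pics/s18t.png",cv2.resize(cv2.convertScaleAbs(f,alpha=1.5),None,fx=5,fy=5,interpolation=cv2.INTER_CUBIC))
E
```

```text
31.925 [ 386.12439599 -300.71932435  209.10814574] [-3.14151642e+00 -1.58917201e-04 -2.04004618e-01] [ 0.35206787 -0.23943314 -0.09489971] [0.06059024 0.01175362 0.0077398 ] 91.94163094480963
```

View pics/s18t.png

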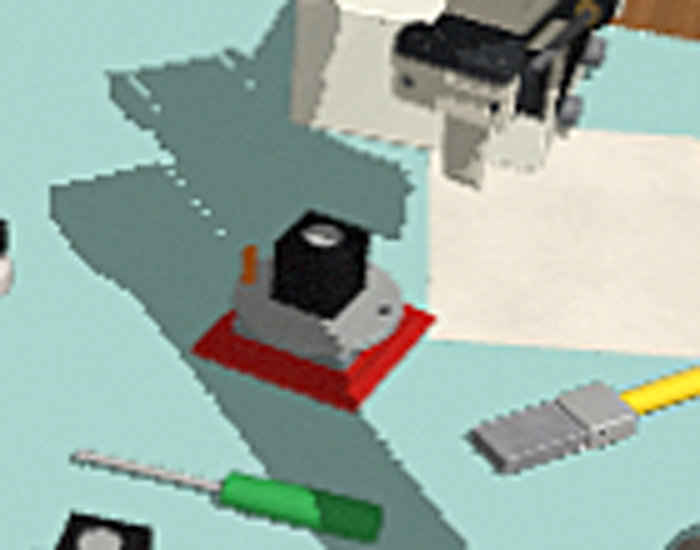

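View pics/wrist18.png

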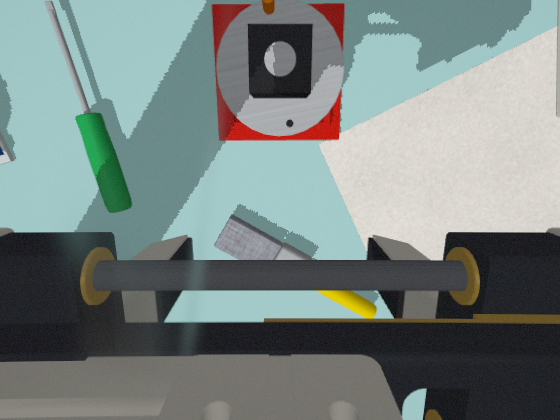

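View pics/side18.png

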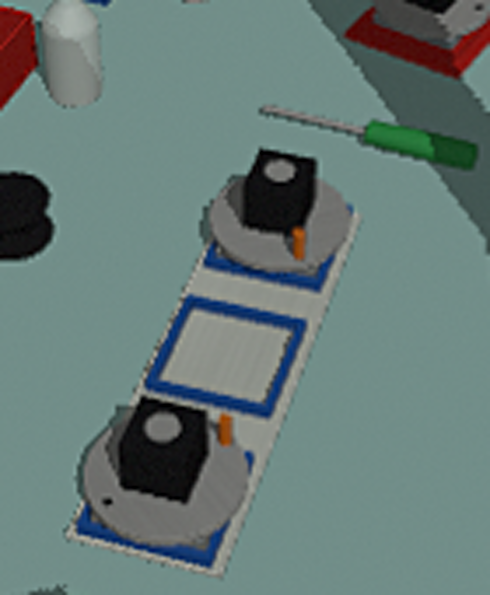

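```bash
python3 - <<'E'
from h import *
o,c=pickle.load(open("wrist18.pkl","rb"))
q=[(248,24.5),(312.5,24),(311,96.5-4),(250,97-4)]
r=at_z(c,[(280,58.5)],82,o)[0]
t=at_z(c,[(213.5,4.5),(343.5,4),(339.5,139.5),(220.5,139)],16,o)
print(r,t.mean(0),[np.linalg.norm(t[i]-t[i-1]) for i in range(4)])
f=cv2.cvtColor(c["frame"][0:150,200:355],cv2.COLOR_RGB2BGR)
cv2.imwrite("pics/w18c.png",cv2.resize(f,None,fx=4,fy=4,interpolation=cv2.INTER_CUBIC))
E
```

```text
[ 498.76251595 -324.49322425   82.        ] [ 496.64556494 -323.43842267   16.        ] [np.float64(119.08403469634514), np.float64(118.07616306445694), np.float64(119.99825139197404), np.float64(119.77475748938475)]
```

View pics/w18c.png

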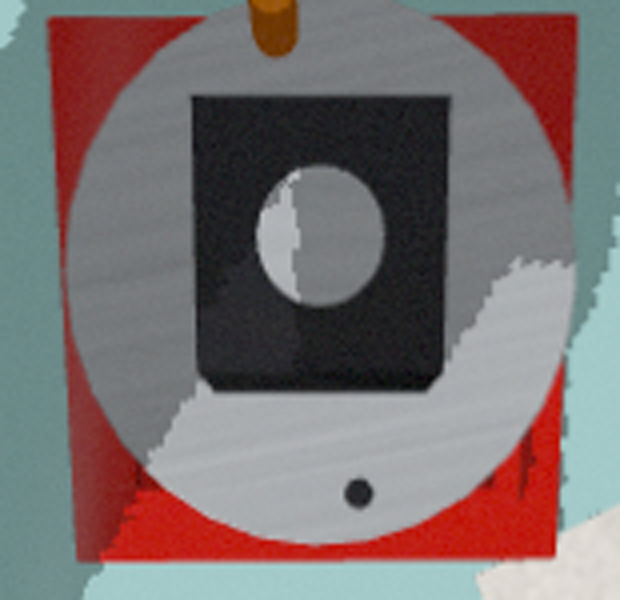

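```bash
python3 -c "
from plant import *
print(close_job())"
```

```text
the job is handed in; nothing more can be done
None
```

The binding spindle is number 2. I seated it in the red hold tray and handed the job in at about 32 s; no verdict was reported.

- **Finding the drag:** I turned all three discs about a quarter turn or more, by pushing each peg with the closed fingers. Disc 2 resisted with about 2.5 to 2.6 N and stopped at once. Discs 1 and 3 showed only sensor noise (about 0.1 to 0.6 N). Disc 3 ran on about 0.2 rad after release; I didn't measure run-on for disc 1.
- **Moving spindle 2:** I gripped it by its housing (48.1 mm opening, about 10 N lifted), set it in the tray pocket, released it and backed the arm away.
- **Position in the tray:** Floor contact came at a tool height of 64.7 mm, the same as when it sat in the rack. The last wrist picture shows it upright, about 2 mm from the tray centre. I judged "fully down" from the contact height and pictures, since there is no depth reading.
- **Rest of the bench:** Spindles 1 and 3 are in their pockets. The screwdriver, brush and bottle appear unmoved, and nothing in the last pictures looked disturbed.
- **Disagreements:** The top camera placed the spindles 3 to 6 mm off the wrist camera, so I used the wrist camera. In the final picture the tray's outer edges measured about 119 mm instead of 125, so the 2 mm figure is uncertain by a couple of millimetres.

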